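Run a fingertip along the rollers of a conveyor bend

TASK

Check that the rollers of the short conveyor bend run freely: starting at the open infeed end, run the fingertips lightly along the tops of the rollers, following the bend to the end stop, so that every one of the seven rollers visibly turns in the travel direction. Keep the touch light, do not lean on the rollers or run hard into the stop, leave the things lying around the bend where they are, and finish with the hand clear.

Things in the scene. Friction and masses are not known exactly. Their poses are not given: they have to be found in the camera images.
- curve: fixed conveyor bend on the bench: 7 grey tapered rollers between two bent aluminium side plates on 4 short legs. Origin on the bench under the middle of the bend's centreline; x points outwards from the bend's centre (which is at x = -300 mm), z up. The rollers lie on an arc of 300 mm radius, 8 degrees apart, from the open infeed end (-y) to the outfeed end (+y); plate tops 92 mm above the bench
- stop (a point): the end stop, an upright steel cross plate at the outfeed end, 146 mm wide, top 120 mm above the bench (20 mm above the roller tops). Point: middle of the plate at its top, 39 mm past crown6 along the centreline; its rubber facing reaches 7 mm towards the rollers
- crown0 (a point): top of the first roller, at the open infeed end: its highest point at half its length, 100 mm above the bench; does not turn with it. Roller rigid, level on top, face 120 mm long (60 mm to either side, across the bend), 30 mm in diameter here (24 at the inner, 36 at the outer end); neighbouring rollers 42 mm apart, 12 mm gaps between
- roller0 (a joint): how far the first roller, at the open infeed end has turned, rad: 0 at the start, grows when its top moves in the travel direction (infeed to end stop). Turns freely (about 0.1 N at the rim) and stops soon after it is let go; no end stops
- crown1 (a point): top of the roller number 2 counted from the infeed end: its highest point at half its length, 100 mm above the bench; does not turn with it. Roller rigid, level on top, face 120 mm long (60 mm to either side, across the bend), 30 mm in diameter here (24 at the inner, 36 at the outer end); neighbouring rollers 42 mm apart, 12 mm gaps between
- roller1 (a joint): how far the roller number 2 counted from the infeed end has turned, rad: 0 at the start, grows when its top moves in the travel direction (infeed to end stop). Turns freely (about 0.1 N at the rim) and stops soon after it is let go; no end stops
- crown2 (a point): top of the roller number 3 counted from the infeed end: its highest point at half its length, 100 mm above the bench; does not turn with it. Roller rigid, level on top, face 120 mm long (60 mm to either side, across the bend), 30 mm in diameter here (24 at the inner, 36 at the outer end); neighbouring rollers 42 mm apart, 12 mm gaps between
- roller2 (a joint): how far the roller number 3 counted from the infeed end has turned, rad: 0 at the start, grows when its top moves in the travel direction (infeed to end stop). Turns freely (about 0.1 N at the rim) and stops soon after it is let go; no end stops
- crown3 (a point): top of the roller number 4 counted from the infeed end: its highest point at half its length, 100 mm above the bench; does not turn with it. Roller rigid, level on top, face 120 mm long (60 mm to either side, across the bend), 30 mm in diameter here (24 at the inner, 36 at the outer end); neighbouring rollers 42 mm apart, 12 mm gaps between
- roller3 (a joint): how far the roller number 4 counted from the infeed end has turned, rad: 0 at the start, grows when its top moves in the travel direction (infeed to end stop). Turns freely (about 0.1 N at the rim) and stops soon after it is let go; no end stops
- crown4 (a point): top of the roller number 5 counted from the infeed end: its highest point at half its length, 100 mm above the bench; does not turn with it. Roller rigid, level on top, face 120 mm long (60 mm to either side, across the bend), 30 mm in diameter here (24 at the inner, 36 at the outer end); neighbouring rollers 42 mm apart, 12 mm gaps between
- roller4 (a joint): how far the roller number 5 counted from the infeed end has turned, rad: 0 at the start, grows when its top moves in the travel direction (infeed to end stop). Turns freely (about 0.1 N at the rim) and stops soon after it is let go; no end stops
- crown5 (a point): top of the roller number 6 counted from the infeed end: its highest point at half its length, 100 mm above the bench; does not turn with it. Roller rigid, level on top, face 120 mm long (60 mm to either side, across the bend), 30 mm in diameter here (24 at the inner, 36 at the outer end); neighbouring rollers 42 mm apart, 12 mm gaps between
- roller5 (a joint): how far the roller number 6 counted from the infeed end has turned, rad: 0 at the start, grows when its top moves in the travel direction (infeed to end stop). Turns freely (about 0.1 N at the rim) and stops soon after it is let go; no end stops
- crown6 (a point): top of the last roller, next to the end stop: its highest point at half its length, 100 mm above the bench; does not turn with it. Roller rigid, level on top, face 120 mm long (60 mm to either side, across the bend), 30 mm in diameter here (24 at the inner, 36 at the outer end); neighbouring rollers 42 mm apart, 12 mm gaps between
- roller6 (a joint): how far the last roller, next to the end stop has turned, rad: 0 at the start, grows when its top moves in the travel direction (infeed to end stop). Turns freely (about 0.1 N at the rim) and stops soon after it is let go; no end stops
- tee_a: loose cream plastic pipe tee lying on the bench inside the bend, on the infeed side: 88 mm long (x), side branch to 52 mm (+y), 40 mm high; origin under it on the bench. To be left alone
- tee_b: loose cream plastic pipe tee lying on the bench outside the bend, on the infeed side: 88 mm long (x), side branch to 52 mm (+y), 40 mm high; origin under it on the bench. To be left alone
- wrench: loose steel wrench, 150 mm long, lying on the bench inside the bend, on the outfeed side. To be left alone
- bin: loose clear acrylic bin with a black bar handle on its -x side, 130 x 170 mm, 85 mm high, standing on the bench outside the bend, two tees in it; origin under its middle. To be left alone

How it is judged:
On the way, in this order (a step that is already met when the one before it is completed fails the run):
1. the first roller, at the infeed end, has turned in the travel direction (value of joint roller0 above 0.3 rad), for 0.1 s.
2. then the middle (fourth) roller has turned (value of joint roller3 above 0.3 rad), for 0.1 s.
3. then the last roller, by the end stop, has turned (value of joint roller6 above 0.3 rad), for 0.1 s.
At the end, for the whole second after the job is handed in: each of the seven rollers has turned at least 0.3 rad (17 degrees) in the travel direction, and the tees, the wrench and the bin stand within 10 mm of where they were (value of joint each of roller0, roller1, roller2, roller3, roller4, roller5, roller6 above 0.3 rad and distance of each of tee_a, tee_b, wrench, bin from where it was at the start of the episode below 0.01 m); the robot touches nothing.
It fails at once if the robot leans on the conveyor bend (rollers, frame or stop) with more than 40 N (contact force between any of the fingers, the arm and curve above 40 N).
It fails at once if a tee, the wrench or the bin is pushed or lifted more than 10 mm from its place (distance of any of tee_a, tee_b, wrench, bin from where it was at the start of the episode above 0.01 m).
It also fails if it takes over 48 s, if anything falls off the work surface, if the arm or the gripper's body presses on something with over 40 N, if the wrist force passes 120 N, or if a joint passes its speed limit or range.

ROBOT

A 6-joint arm with a two-finger parallel gripper is mounted at the origin on the work surface. World frame = base frame: x ahead of the robot, y to its left, z up, the work surface at z = 0. Lengths are in m, angles in rad, forces in N, time in s.
With the tool pointing down it reaches from about 0.325 to 0.775 m from the base axis. Payload 9.3 kg.
Tool frame: the origin (TCP) lies midway between the tips of the shut fingers; the grasp point (between the pads) lies 19 mm behind it; z points along the fingers, x is the direction in which the jaws open and shut, and the axes are right-handed (so a half turn about z gives the same grasp; the last joint's range is limited). The gripper opens to 85 mm and grips with 20 to 120 N. Pads are 22 mm wide; open, the fingers measure 114 mm over their backs; the gripper's body (76 mm by 85 mm) begins 54 mm behind the grasp point. The pads swing forward as they close: fully open they stand 13 mm farther back than shut.
Start: joints at [1.082, 0.259, 0.021, 1.334, 0, 1.418], TCP at [0.181, 0.519, 0.231] pointing down, gripper open.
Joint ranges: [-3.04, 3.04], [-0.91, 1.82], [-1.04, 1.36], [-1.92, 1.95], [-1.52, 1.45], [-3.14, 3.14]. Speed limits (rad/s): [2.22, 2.22, 2.79, 3.14, 3.14, 3.14].

INTERFACE

Orientations are given as a rotation vector (axis times angle).
In Python, from rig import env gives the robot as it stands.
- The arm moves only by the tool move_arm, never from a script. Its argument "commands" is text: rows parted by semicolons, each of 5 numbers parted by spaces: the shift along the world's x, y, z as a fraction of full scale, then the turn about the world's z as a fraction of full scale, then the closure, from -1 (fully open) to 1 (shut), so that 0 is half open. A call has 1 to 5 rows; each row is the pose to reach, as a shift and turn from the pose commanded when the call began, turning the shorter way round; what a row does not reach only later rows make up. Full scale, the value 1, is 0.8 m for a shift and pi rad for a turn. A row lasts 1/10 s, in which the tool goes at most 50 mm and 8.59 degrees, less where a joint would pass 70% of its speed; a pose out of reach is approached as far as the arm can. A call with a number of a shift or a turn outside -1 to 1 is refused whole. A call with a gripper value outside its range is refused whole. The fingers move at their own pace and stop on an object; "squeeze" is the grip in N (left out, the last holds). Time passes only in rows, so rows that repeat a pose let the fingers close. It gives the time, the measured TCP pose, the force and the opening at its end, in the units of the state.
- env.get_state(): the state, without advancing time (a new reading comes with each control period).
- env.grab_frame(name): name is "side" or "top" or "wrist"; returns a dict with "frame" (384x512x3 uint8, blue, green, red), "K" (3x3 intrinsics, pixels), "k1" (the pictures are not rectified: a ray, as slopes to the right and down, at radius r is drawn at 1 + k1 r^2 times it, then the intrinsics apply), "view" (4x4, takes a point from world to camera coordinates); the wrist camera has in their place "T_tool_cam" (4x4, takes a point from camera to tool coordinates, whose origin is the TCP and whose axes are the tool frame's). Camera axes: x right, y down, z forward; pixel columns grow to the right and rows downward; lengths in m; the calibration is good to about 2 mm. A picture is of the moment at which its call begins: read the wrist's pose just before it. There is no depth.
- env.finish_job(): hands the job in, once; it reports no verdict.
The state is a dict: "time_s": time; "joint_positions": joint angles; "joint_velocities": joint speeds; "effort": joint torques, N m; "tcp_pos": TCP position; "tool_rot": TCP orientation; "contact_force": force on the tool from outside, world axes, zero at the start; "torque": the same for the moment, N m; "gripper_width": finger opening in m.
Only numpy, scipy, OpenCV 4.12 (cv2) and the standard library are available. Lean on these libraries where they do the work, as an engineer would, in place of code of your own. Each camera call takes 0.05 s, during which the arm holds its last target.

## Working session

There is one attempt and no reset: what is moved stays moved. The work goes in short steps, Python scripts to look and compute and a tool call to move; the robot and the scene stay as the last step left them, time stands still between calls to the robot, and variables do not carry over. Pictures are saved under pics/ and viewed, and the job is handed in when it is done.

Besides the shell and the picture viewer there is one more tool, called after "Request:" by a JSON object that holds its "fn" and its "kwargs", one argument or row to a line. move_arm: Moves the arm, as the interface text tells. Its arguments: {"type":"object","properties":{"commands":{"type":"string"},"squeeze":{"type":"number"}},"required":["commands"]}

```bash
ls; mkdir -p pics; python3 - <<'E'
from rig import env
import cv2,pickle
s=env.get_state();print(s)
d={}
for n in("side","top","wrist"):
    f=env.grab_frame(n);cv2.imwrite(f"pics/{n}0.png",f["frame"]);d[n]=f
    print(n,{k:v for k,v in f.items() if k!="frame"})
pickle.dump((s,d),open("f0.pkl","wb"))
E
```

```text
pics
{'time_s': 0.0, 'joint_positions': array([ 1.08243817e+00,  2.59184317e-01,  2.07766134e-02,  1.33371021e+00,
       -1.80526028e-05,  1.41822320e+00]), 'joint_velocities': array([ 0.00173616,  0.00065206, -0.00048447,  0.00053901,  0.00050738,
       -0.00080717]), 'effort': array([-7.64440974e-04, -5.55638087e+01,  3.44534576e+01,  1.36913071e-02,
       -1.62137740e-04,  4.40211878e-06]), 'tcp_pos': array([0.18109378, 0.51903565, 0.2306763 ]), 'tool_rot': array([ 2.56092302e+00,  1.81863965e+00, -1.84250940e-03]), 'contact_force': array([-0.25183027,  0.16372356,  0.53570306]), 'torque': array([-0.02975974,  0.00802698,  0.01181566]), 'gripper_width': 0.08525492071084415}
side {'K': array([[451.82860355,   0.        , 258.35141489],
       [  0.        , 451.82860355, 188.97745981],
       [  0.        ,   0.        ,   1.        ]]), 'k1': 0.02185354429569527, 'view': array([[ 0.7899217 , -0.61314605, -0.00869668, -0.41804964],
       [-0.46473136, -0.58934465, -0.66083102,  0.34271076],
       [ 0.40006059,  0.52604638, -0.75048433,  0.7224232 ],
       [ 0.        ,  0.   
[... 333 characters left out ...]
0.05421588,  0.57543089],
       [ 0.05336246, -0.0360034 , -0.99792595,  0.83852882],
       [ 0.        ,  0.        ,  0.        ,  1.        ]])}
wrist {'K': array([[287.91631649,   0.        , 258.74237497],
       [  0.        , 287.91631649, 194.103279  ],
       [  0.        ,   0.        ,   1.        ]]), 'k1': -0.07364031989652166, 'T_tool_cam': array([[ 9.99999869e-01, -5.03844066e-04, -8.99287644e-05,
         4.61877624e-04],
       [ 5.09431287e-04,  9.62964407e-01,  2.69628061e-01,
        -6.83266214e-02],
       [-4.92522993e-05, -2.69628072e-01,  9.62964538e-01,
        -1.42832812e-01],
       [ 0.00000000e+00,  0.00000000e+00,  0.00000000e+00,
         1.00000000e+00]])}
```

View pics/top0.png

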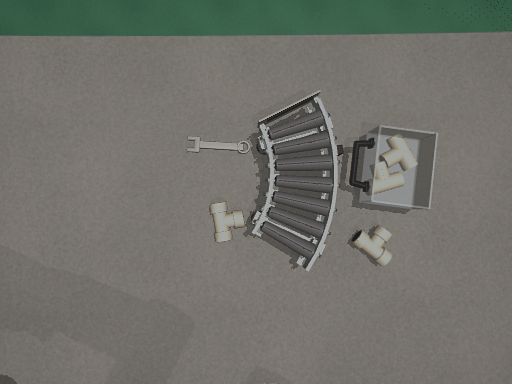

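View pics/side0.png

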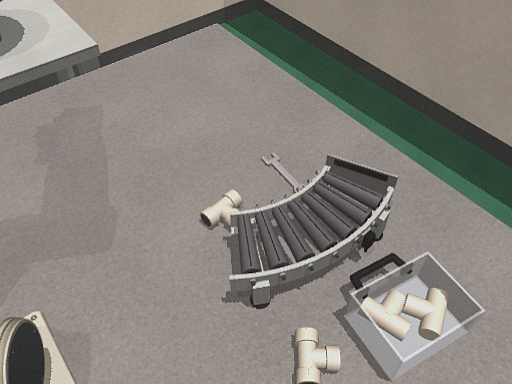

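View pics/wrist0.png

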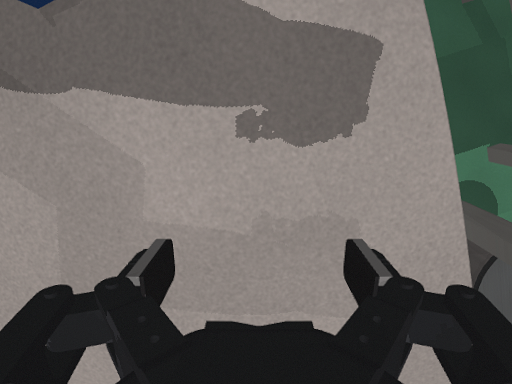

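```bash
python3 - <<'E'
import pickle,cv2
s,d=pickle.load(open("f0.pkl","rb"))
t=d["top"]["frame"][80:280,240:350];cv2.imwrite("pics/t_crop.png",cv2.resize(t,(330,600),interpolation=cv2.INTER_CUBIC))
t=d["side"]["frame"][145:310,220:405];cv2.imwrite("pics/s_crop.png",cv2.resize(t,None,fx=3.6,fy=3.6,interpolation=cv2.INTER_CUBIC))
E
```

```text
(no output)
```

View pics/t_crop.png

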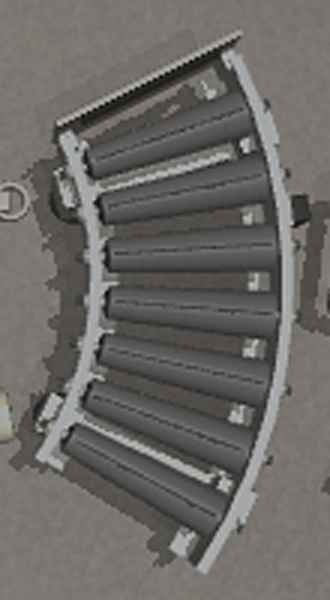

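View pics/s_crop.png

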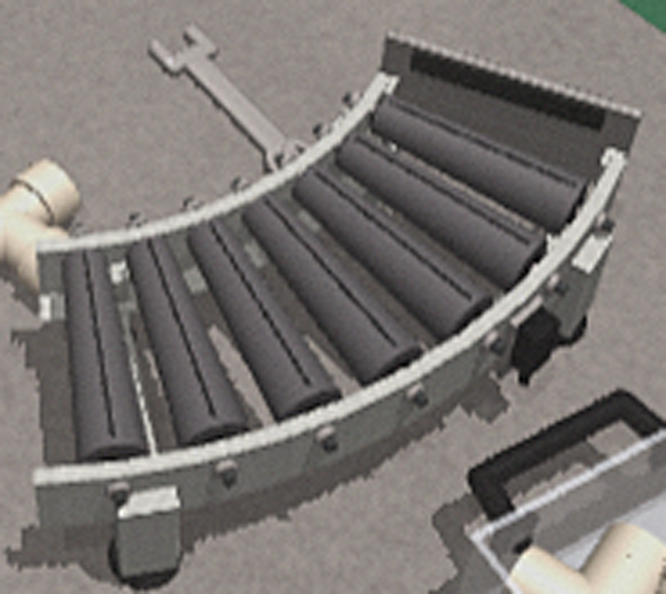

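```bash
cat > h.py <<'E'
import numpy as np
def ray(cam,px):
    K=cam["K"];p=np.atleast_2d(px).astype(float)
    d=np.c_[(p[:,0]-K[0,2])/K[0,0],(p[:,1]-K[1,2])/K[1,1]]
    u=d.copy()
    for _ in range(20): u=d/(1+cam["k1"]*(u**2).sum(1,keepdims=True))
    V=cam["view"];R=V[:3,:3];c=-R.T@V[:3,3]
    return c,np.c_[u,np.ones(len(u))]@R
def onz(cam,px,z):
    c,v=ray(cam,px);return c+v*((z-c[2])/v[:,2])[:,None]
E
python3 - <<'E'
import pickle,numpy as np
from h import *
from scipy.optimize import least_squares
s,d=pickle.load(open("f0.pkl","rb"))
T=np.array([(85,439,215,503),(100,396,247,441),(112,351,258,380),(115,301,270,314),(115,254,265,243),(108,208,262,177),(100,162,243,122)],float).reshape(-1,2)/3+[240,80]
S=np.array([(90,268,111,435),(150,250,212,418),(205,237,307,390),(262,215,391,347),(312,185,472,303),(357,152,535,245),(392,112,578,185)],float).reshape(-1,2)/3.6+[220,145]
st=onz(d["top"],np.array([(58,125),(240,35)])/3+[240,80],.12);ss=onz(d["side"],np.array([(388,36),(640,115)])/3.6+[220,145],.12)
print("stop",st,st.mean(0),np.linalg.norm(st[1]-st[0]),ss,ss.mean(0),np.linalg.norm(ss[1]-ss[0]))
P=[onz(d["top"],T,.1),onz(d["side"],S,.1)]
ang=np.radians(-24+8*np.repeat(np.arange(7),2))
def loc(p,th,r): # p: cx,cy (arc centre), yaw
    a=p[2]+th;return np.c_[p[0]+r*np.cos(a),p[1]+r*np.sin(a)]
def fit(Ps,st):
    def f(p):
        o=[]
        for Q in Ps:
            r=np.where(np.arange(14)%2,.3+p[4],.3+p[3])
            o+=list((Q[:,:2]-loc(p,ang,r)).ravel())
        return np.array(o)
    # note sign: travel from -y to +y in curve frame
    return least_squares(f,[.5,.2,-np.pi/2,-.05,.05])
for nm,Ps in(("top",P[:1]),("side",P[1:]),("both",P)):
    q=fit(Ps,None);p=q.x
    print(nm,p,"rms mm",1e3*np.sqrt(np.mean(q.fun**2)))
    cr=loc(p,np.radians(-24+8*np.arange(7)),.3);print(cr.round(4).tolist())
    print("stop pred", loc(p,np.radians(24+39/300*180/np.pi),.3))
E
```

```text
stop [[ 0.70942323  0.00505601  0.12      ]
 [ 0.77075101 -0.12407663  0.12      ]] [ 0.74008712 -0.05951031  0.12      ] 0.1429557109286086 [[ 0.71148856  0.00304566  0.12      ]
 [ 0.77539227 -0.12494354  0.12      ]] [ 0.74344042 -0.06094894  0.12      ] 0.1430556547951189
top [ 0.60858358  0.19902049 -1.66227241 -0.064362    0.04323079] rms mm 2.1763027069834173
[[0.462, -0.0628], [0.4999, -0.0806], [0.5399, -0.093], [0.5812, -0.0997], [0.623, -0.1006], [0.6646, -0.0957], [0.7051, -0.085]]
stop pred [[ 0.74106944 -0.07014024]]
side [ 0.6093487   0.2071263  -1.66349799 -0.05167407  0.05390424] rms mm 2.5422298536367838
[[0.4625, -0.0545], [0.5003, -0.0724], [0.5403, -0.0848], [0.5816, -0.0916], [0.6234, -0.0925], [0.665, -0.0877], [0.7055, -0.0771]]
stop pred [[ 0.74150457 -0.0621966 ]]
both [ 0.60892369  0.20307582 -1.66274763 -0.05802029  0.04856657] rms mm 2.867582848038449
[[0.4623, -0.0586], [0.5001, -0.0765], [0.5401, -0.0889], [0.5814, -0.0957], [0.6232, -0.0966], [0.6648, -0.0917], [0.7053, -0.081]]
stop pred [[ 0.74128162 -0.06614784]]
```

Request:
{"fn": "move_arm", "kwargs": {
  "commands": "0.342 -0.712 0 -0.055 1;0.342 -0.712 0 -0.055 1;0.342 -0.712 0 -0.055 1;0.342 -0.712 0 -0.055 1;0.342 -0.712 0 -0.055 1",
  "squeeze": 20
}}

```text
time_s: 0.65
tcp_pos: [0.2897, 0.2922, 0.2312]
tool_rot: [2.708, 1.592, 0.0]
contact_force: [1.4, -0.2, -0.6]
gripper_width: 0.0122
```

Request:
{"fn": "move_arm", "kwargs": {
  "commands": "0.205 -0.425 0 0 1;0.205 -0.425 0 0 1;0.205 -0.425 0 0 1;0.205 -0.425 0 0 1;0.205 -0.425 0 0 1"
}}

```text
time_s: 1.15
tcp_pos: [0.3984, 0.0667, 0.2314]
tool_rot: [2.709, 1.591, 0.001]
contact_force: [0.8, 0.9, -0.6]
gripper_width: -0.0
```

Request:
{"fn": "move_arm", "kwargs": {
  "commands": "0.07 -0.1475 0 0 1;0.07 -0.1475 0 0 1;0.07 -0.1475 0 0 1;0.07 -0.1475 -0.06 0 1;0.07 -0.1475 -0.12 0 1"
}}

```text
time_s: 1.65
tcp_pos: [0.4551, -0.0507, 0.1345]
tool_rot: [2.709, 1.587, 0.003]
contact_force: [0.1, 0.4, -0.8]
gripper_width: -0.0002
```

```bash
python3 - <<'E'
from rig import env
import cv2,numpy as np
a=env.grab_frame("side")["frame"][95:315,180:420];b=env.grab_frame("wrist")["frame"]
cv2.imwrite("pics/s1.png",cv2.resize(a,None,fx=2.6,fy=2.6,interpolation=cv2.INTER_CUBIC));cv2.imwrite("pics/w1.png",b)
s=env.get_state();print(s["tcp_pos"],s["contact_force"],s["joint_positions"])
E
```

```text
[ 0.45043872 -0.04854933  0.13042116] [-0.2005564   0.20707873  0.0768684 ] [-2.92983059e-01  1.57565162e-01 -3.78139836e-01  1.04535172e+00
  3.55579218e-05  2.16527327e-01]
```

View pics/s1.png

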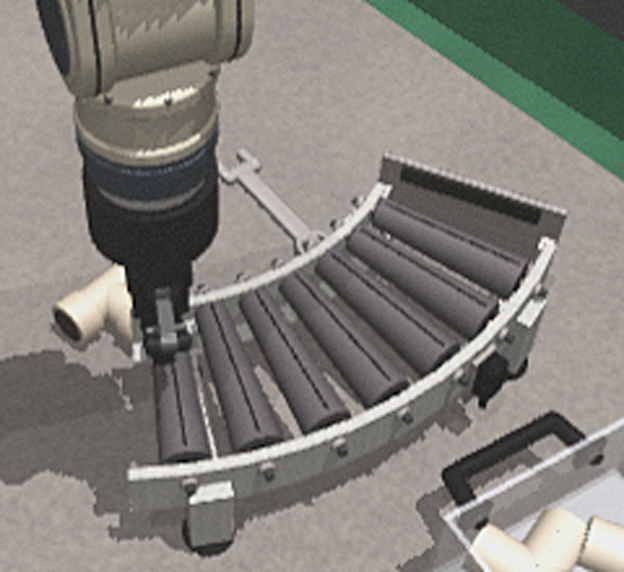

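View pics/w1.png

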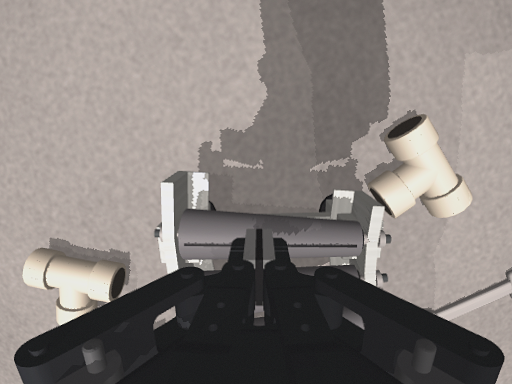

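Request:
{"fn": "move_arm", "kwargs": {
  "commands": "0.011 -0.003 0 0 1;0.011 -0.003 -0.02 0 1;0.011 -0.003 -0.033 0 1;0.011 -0.003 -0.033 0 1;0.011 -0.003 -0.033 0 1"
}}

```text
time_s: 2.25
tcp_pos: [0.4636, -0.0517, 0.1101]
tool_rot: [2.708, 1.591, 0.001]
contact_force: [0.6, -0.5, 0.5]
gripper_width: -0.0002
```

Request:
{"fn": "move_arm", "kwargs": {
  "commands": "0 0 0 0 1;0 0 0 0 1"
}}

```text
time_s: 2.45
tcp_pos: [0.4632, -0.0517, 0.1096]
tool_rot: [2.708, 1.591, 0.001]
contact_force: [0.0, -0.7, 0.5]
gripper_width: -0.0001
```

```bash
python3 - <<'E'
from rig import env
s=env.get_state();print(s["tcp_pos"],s["contact_force"])
f=env.grab_frame("side");s=env.get_state();print(s["tcp_pos"],s["contact_force"])
E
```

```text
[ 0.46323727 -0.05168804  0.10960002] [ 0.00255411 -0.67719036  0.51466282]
[ 0.46317689 -0.05169504  0.10945434] [-0.85155343 -0.14838405 -0.38234674]
```

Request:
{"fn": "move_arm", "kwargs": {
  "commands": "-0.006 0.002 -0.005 0 1;-0.006 0.002 -0.008 0 1;-0.006 0.002 -0.01 0 1;-0.006 0.002 -0.01 0 1;-0.006 0.002 -0.01 0 1"
}}

```text
time_s: 3.0
tcp_pos: [0.4581, -0.0501, 0.1008]
tool_rot: [-2.709, -1.591, 0.0]
contact_force: [0.9, 0.3, -0.3]
gripper_width: -0.0
```

Next, down in sub-millimetre steps until contact.

Request:
{"fn": "move_arm", "kwargs": {
  "commands": "0 0 -0.0006 0 1;0 0 -0.0012 0 1;0 0 -0.0012 0 1;0 0 -0.0012 0 1"
}}

```text
time_s: 3.4
tcp_pos: [0.4582, -0.0501, 0.1]
tool_rot: [2.709, 1.591, 0.0]
contact_force: [-0.6, 0.2, 1.7]
gripper_width: 0.0
```

Request:
{"fn": "move_arm", "kwargs": {
  "commands": "0 0 -0.0006 0 1;0 0 -0.0006 0 1;0 0 -0.0006 0 1"
}}

```text
time_s: 3.7
tcp_pos: [0.4585, -0.0503, 0.0999]
tool_rot: [2.708, 1.591, 0.001]
contact_force: [0.5, -0.4, 4.6]
gripper_width: 0.0003
```

```bash
python3 - <<'E'
import numpy as np
c=np.array([.609,.209]);th=np.linspace(-2.0967,-1.231,36)
p=c+.3*np.c_[np.cos(th),np.sin(th)]
for k in range(7):
    b=p[5*k]
    print(k,p[5*k+5].round(4),"; ".join("%.4f %.4f 0 %.4f 1"%(*((p[5*k+i]-b)/.8),(th[5*k+i]-th[5*k])/np.pi) for i in range(1,6)))
E
```

```text
0 [ 0.4916 -0.0671] 0.0081 -0.0046 0 0.0079 1; 0.0163 -0.0089 0 0.0157 1; 0.0246 -0.0131 0 0.0236 1; 0.0330 -0.0170 0 0.0315 1; 0.0414 -0.0207 0 0.0394 1
1 [ 0.5265 -0.0794] 0.0086 -0.0035 0 0.0079 1; 0.0172 -0.0068 0 0.0157 1; 0.0260 -0.0099 0 0.0236 1; 0.0348 -0.0128 0 0.0315 1; 0.0437 -0.0155 0 0.0394 1
2 [ 0.5627 -0.0874] 0.0089 -0.0024 0 0.0079 1; 0.0180 -0.0047 0 0.0157 1; 0.0270 -0.0067 0 0.0236 1; 0.0361 -0.0084 0 0.0315 1; 0.0453 -0.0100 0 0.0394 1
3 [ 0.5996 -0.0909] 0.0092 -0.0013 0 0.0079 1; 0.0184 -0.0024 0 0.0157 1; 0.0276 -0.0033 0 0.0236 1; 0.0369 -0.0039 0 0.0315 1; 0.0461 -0.0043 0 0.0394 1
4 [ 0.6367 -0.0897] 0.0093 -0.0002 0 0.0079 1; 0.0185 -0.0001 0 0.0157 1; 0.0278 0.0002 0 0.0236 1; 0.0371 0.0007 0 0.0315 1; 0.0463 0.0014 0 0.0394 1
5 [ 0.6733 -0.084 ] 0.0092 0.0010 0 0.0079 1; 0.0184 0.0022 0 0.0157 1; 0.0276 0.0036 0 0.0236 1; 0.0367 0.0052 0 0.0315 1; 0.0458 0.0071 0 0.0394 1
6 [ 0.709  -0.0738] 0.0090 0.0021 0 0.0079 1; 0.0180 0.0044 0 0.0157 1; 0.0269 0.0070 0 0.0236 1; 0.0358 0.0097 0 0.0315 1; 0.0446 0.0127 0 0.0394 1
```

Request:
{"fn": "move_arm", "kwargs": {
  "commands": "0.008 -0.0045 -0.0003 0.008 1;0.0165 -0.009 -0.0003 0.016 1;0.0245 -0.013 -0.0003 0.024 1;0.033 -0.017 -0.0003 0.032 1;0.0415 -0.021 -0.0003 0.04 1"
}}

```text
time_s: 4.2
tcp_pos: [0.4916, -0.067, 0.0992]
tool_rot: [-2.602, -1.76, 0.0]
contact_force: [-3.7, 2.3, 18.1]
gripper_width: -0.0003
```

```bash
python3 - <<'E'
from rig import env
import cv2
s=env.get_state();print(s["tcp_pos"],s["contact_force"])
a=env.grab_frame("side")["frame"][95:315,180:420]
s=env.get_state();print(s["tcp_pos"],s["contact_force"])
cv2.imwrite("pics/s2.png",cv2.resize(a,None,fx=2.6,fy=2.6,interpolation=cv2.INTER_CUBIC))
E
```

```text
[ 0.49159728 -0.06695094  0.09917398] [-3.71683822  2.32430763 18.12342276]
[ 0.49311249 -0.0675538   0.0997155 ] [-0.56674504  0.07824235  7.12338655]
```

View pics/s2.png

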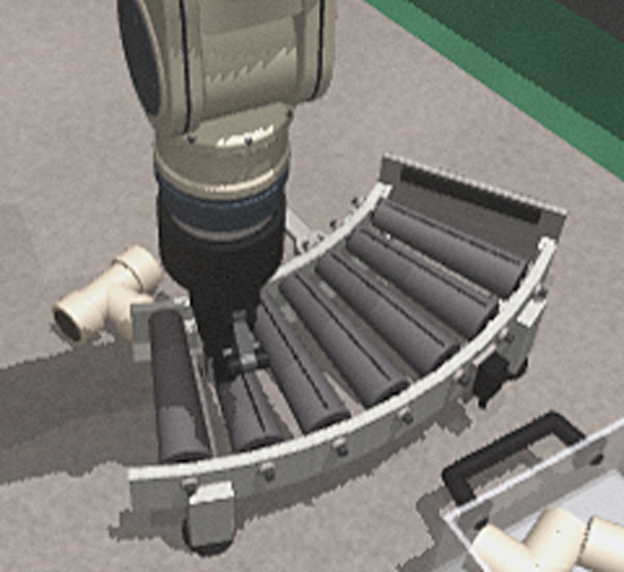

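```bash
python3 - <<'E'
import numpy as np
c=np.array([.609,.209]);th=np.linspace(np.arctan2(-.0671-.209,.4920-.609),-1.231,46)
p=c+.3*np.c_[np.cos(th),np.sin(th)]
for k in range(9):
    b=p[5*k]
    print(k,p[5*k+5].round(4),"; ".join("%.4f %.4f 0 %.4f 1"%(*((p[5*k+i]-b)/.8),(th[5*k+i]-th[5*k])/np.pi) for i in range(1,6)))
E
```

```text
0 [ 0.515  -0.0759] 0.0057 -0.0024 0 0.0052 1; 0.0114 -0.0046 0 0.0105 1; 0.0172 -0.0068 0 0.0157 1; 0.0230 -0.0089 0 0.0210 1; 0.0289 -0.0109 0 0.0262 1
1 [ 0.5388 -0.0827] 0.0059 -0.0019 0 0.0052 1; 0.0118 -0.0037 0 0.0105 1; 0.0177 -0.0054 0 0.0157 1; 0.0237 -0.0070 0 0.0210 1; 0.0297 -0.0084 0 0.0262 1
2 [ 0.563  -0.0875] 0.0060 -0.0014 0 0.0052 1; 0.0120 -0.0027 0 0.0105 1; 0.0181 -0.0039 0 0.0157 1; 0.0242 -0.0050 0 0.0210 1; 0.0303 -0.0060 0 0.0262 1
3 [ 0.5875 -0.0902] 0.0061 -0.0009 0 0.0052 1; 0.0122 -0.0017 0 0.0105 1; 0.0184 -0.0024 0 0.0157 1; 0.0245 -0.0030 0 0.0210 1; 0.0307 -0.0035 0 0.0262 1
4 [ 0.6122 -0.091 ] 0.0062 -0.0004 0 0.0052 1; 0.0123 -0.0007 0 0.0105 1; 0.0185 -0.0009 0 0.0157 1; 0.0247 -0.0010 0 0.0210 1; 0.0308 -0.0009 0 0.0262 1
5 [ 0.6368 -0.0897] 0.0062 0.0001 0 0.0052 1; 0.0123 0.0003 0 0.0105 1; 0.0185 0.0007 0 0.0157 1; 0.0247 0.0011 0 0.0210 1; 0.0308 0.0016 0 0.0262 1
6 [ 0.6613 -0.0864] 0.0061 0.0006 0 0.0052 1; 0.0123 0.0013 0 0.0105 1; 0.0184 0.0022 0 0.0157 1; 0.0245 0.0031 0 0.0210 1; 0.0306 0.0041 0 0.0262 1
7 [ 0.6854 -0.0811] 0.0061 0.0011 0 0.0052 1; 0.0121 0.0024 0 0.0105 1; 0.0181 0.0037 0 0.0157 1; 0.0242 0.0051 0 0.0210 1; 0.0301 0.0066 0 0.0262 1
8 [ 0.709  -0.0738] 0.0060 0.0016 0 0.0052 1; 0.0119 0.0033 0 0.0105 1; 0.0178 0.0052 0 0.0157 1; 0.0236 0.0071 0 0.0210 1; 0.0295 0.0091 0 0.0262 1
```

Request:
{"fn": "move_arm", "kwargs": {
  "commands": "0.0055 -0.0025 0.0004 0.005 1;0.0115 -0.0045 0.0004 0.01 1;0.017 -0.007 0.0004 0.016 1;0.023 -0.009 0.0004 0.021 1;0.029 -0.011 0.0004 0.026 1"
}}

```text
time_s: 4.75
tcp_pos: [0.5148, -0.0757, 0.0993]
tool_rot: [-2.528, -1.864, 0.0]
contact_force: [-0.7, -0.5, -0.3]
gripper_width: -0.0001
```

Request:
{"fn": "move_arm", "kwargs": {
  "commands": "0.006 -0.002 0 0.005 1;0.012 -0.0035 0 0.01 1;0.0175 -0.0055 0 0.016 1;0.0235 -0.007 0 0.021 1;0.0295 -0.0085 0 0.026 1"
}}

```text
time_s: 5.25
tcp_pos: [0.5388, -0.0827, 0.0999]
tool_rot: [2.449, 1.966, 0.001]
contact_force: [0.7, 0.4, -0.4]
gripper_width: -0.0
```

```bash
python3 - <<'E'
from rig import env
import cv2
a=env.grab_frame("side")["frame"][95:315,180:420]
s=env.get_state();print(s["tcp_pos"],s["contact_force"])
b=env.grab_frame("top")["frame"][60:290,220:370]
s=env.get_state();print(s["tcp_pos"],s["contact_force"])
a=cv2.resize(a,None,fx=2.,fy=2.,interpolation=cv2.INTER_CUBIC);b=cv2.resize(b,(287,440),interpolation=cv2.INTER_CUBIC)
cv2.imwrite("pics/s3.png",cv2.hconcat([a,b]))
E
```

```text
[ 0.53942197 -0.08287893  0.09982822] [-0.13671405 -0.40266786  4.00240839]
[ 0.53898579 -0.08273317  0.0998248 ] [-0.07473103 -1.0996108   5.43014471]
```

View pics/s3.png

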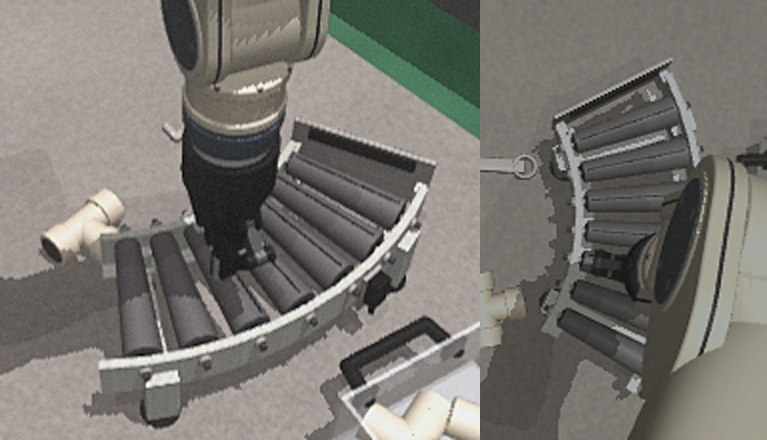

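Request:
{"fn": "move_arm", "kwargs": {
  "commands": "0.006 -0.0015 0 0.005 1;0.012 -0.0025 0 0.01 1;0.018 -0.004 0 0.016 1;0.024 -0.005 0 0.021 1;0.0305 -0.006 0 0.026 1"
}}

```text
time_s: 5.85
tcp_pos: [0.5626, -0.0872, 0.0992]
tool_rot: [-2.367, -2.064, 0.0]
contact_force: [0.1, -0.9, 0.9]
gripper_width: 0.0001
```

Request:
{"fn": "move_arm", "kwargs": {
  "commands": "0.006 -0.001 0 0.005 1;0.012 -0.0015 0 0.01 1;0.0185 -0.0025 0 0.016 1;0.0245 -0.003 0 0.021 1;0.0305 -0.0035 0 0.026 1"
}}

```text
time_s: 6.35
tcp_pos: [0.5876, -0.0902, 0.0999]
tool_rot: [2.281, 2.159, 0.001]
contact_force: [0.1, -0.3, 4.0]
gripper_width: -0.0001
```

Request:
{"fn": "move_arm", "kwargs": {
  "commands": "0.006 -0.0005 0 0.005 1;0.012 -0.0005 0 0.01 1;0.0185 -0.001 0 0.016 1;0.0245 -0.001 0 0.021 1;0.031 -0.001 0 0.026 1"
}}

```text
time_s: 6.85
tcp_pos: [0.612, -0.0908, 0.0992]
tool_rot: [-2.191, -2.251, 0.0]
contact_force: [0.2, 0.4, -0.8]
gripper_width: 0.0001
```

Request:
{"fn": "move_arm", "kwargs": {
  "commands": "0.006 0 0 0.005 1;0.012 0.0005 0 0.01 1;0.0185 0.0005 0 0.016 1;0.0245 0.001 0 0.021 1;0.031 0.0015 0 0.026 1"
}}

```text
time_s: 7.35
tcp_pos: [0.637, -0.0897, 0.0997]
tool_rot: [2.097, 2.338, 0.0]
contact_force: [-1.1, -0.3, 1.2]
gripper_width: -0.0002
```

```bash
python3 - <<'E'
from rig import env
import cv2
a=env.grab_frame("side")["frame"][145:310,220:405]
s=env.get_state();print(s["tcp_pos"],s["contact_force"])
cv2.imwrite("pics/s4.png",cv2.resize(a,None,fx=3.6,fy=3.6,interpolation=cv2.INTER_CUBIC))
E
```

```text
[ 0.63756365 -0.0896604   0.09941847] [ 0.94880897 -0.41601204  1.75768293]
```

View pics/s4.png

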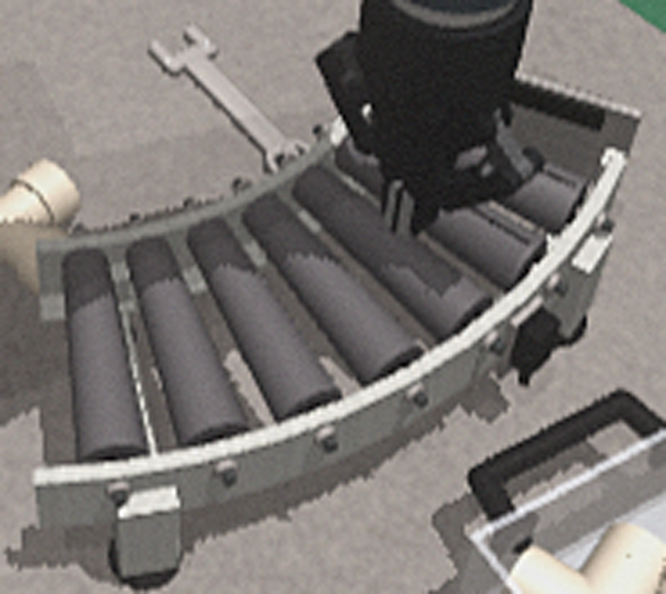

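Marks on rollers 0–4 have all turned out of sight; those on 5 and 6 are still on top. Continuing.

Request:
{"fn": "move_arm", "kwargs": {
  "commands": "0.006 0.0005 0 0.005 1;0.012 0.0015 0 0.01 1;0.0185 0.002 0 0.016 1;0.0245 0.003 0 0.021 1;0.0305 0.004 0 0.026 1"
}}

```text
time_s: 7.9
tcp_pos: [0.6615, -0.0864, 0.1]
tool_rot: [2.0, 2.422, 0.0]
contact_force: [0.2, -0.5, 5.0]
gripper_width: -0.0002
```

Request:
{"fn": "move_arm", "kwargs": {
  "commands": "0.006 0.001 0 0.005 1;0.012 0.0025 0 0.01 1;0.018 0.0035 0 0.016 1;0.024 0.005 0 0.021 1;0.03 0.0065 0 0.026 1"
}}

```text
time_s: 8.4
tcp_pos: [0.6851, -0.0811, 0.0991]
tool_rot: [-1.899, -2.501, 0.0]
contact_force: [-0.4, -0.1, -0.7]
gripper_width: 0.0001
```

Request:
{"fn": "move_arm", "kwargs": {
  "commands": "0.006 0.0015 0 0.005 1;0.012 0.0035 0 0.01 1;0.018 0.005 0 0.016 1;0.0235 0.007 0 0.021 1;0.0295 0.009 0 0.026 1"
}}

```text
time_s: 8.9
tcp_pos: [0.7091, -0.0739, 0.1001]
tool_rot: [1.796, 2.577, 0.001]
contact_force: [0.1, 0.1, 3.0]
gripper_width: -0.0002
```

Request:
{"fn": "move_arm", "kwargs": {
  "commands": "0.003 0.001 0 0 1;0.0055 0.002 0 0 1;0.0055 0.002 0.01 0 1;0.0055 0.002 0.05 0 1;0.0055 0.002 0.1 0 1"
}}

```text
time_s: 9.4
tcp_pos: [0.7118, -0.0723, 0.1787]
tool_rot: [-1.796, -2.573, 0.003]
contact_force: [0.8, 0.2, 0.3]
gripper_width: 0.0003
```

Request:
{"fn": "move_arm", "kwargs": {
  "commands": "-0.06 0.06 0.06 0 1;-0.12 0.12 0.1 0 1;-0.18 0.18 0.1 0 1;-0.24 0.24 0.1 0 1;-0.27 0.27 0.1 0 1"
}}

```text
time_s: 9.9
tcp_pos: [0.5465, 0.0933, 0.2542]
tool_rot: [1.798, 2.575, 0.001]
contact_force: [0.7, 0.8, 0.6]
gripper_width: -0.0006
```

```bash
python3 - <<'E'
from rig import env
import cv2
s=env.get_state();print(s["time_s"],s["tcp_pos"],s["contact_force"],s["joint_velocities"])
a=env.grab_frame("side")["frame"];b=env.grab_frame("top")["frame"]
cv2.imwrite("pics/s5.png",cv2.resize(a[145:310,220:405],None,fx=3.6,fy=3.6,interpolation=cv2.INTER_CUBIC));cv2.imwrite("pics/t5.png",b)
cv2.imwrite("pics/s5f.png",a)
E
```

```text
9.9 [0.54645084 0.09331252 0.25421093] [0.73372946 0.81309643 0.58437945] [ 0.62459064 -0.53254469 -0.65809512 -0.12375184  0.00373153  0.61684213]
```

View pics/s5.png

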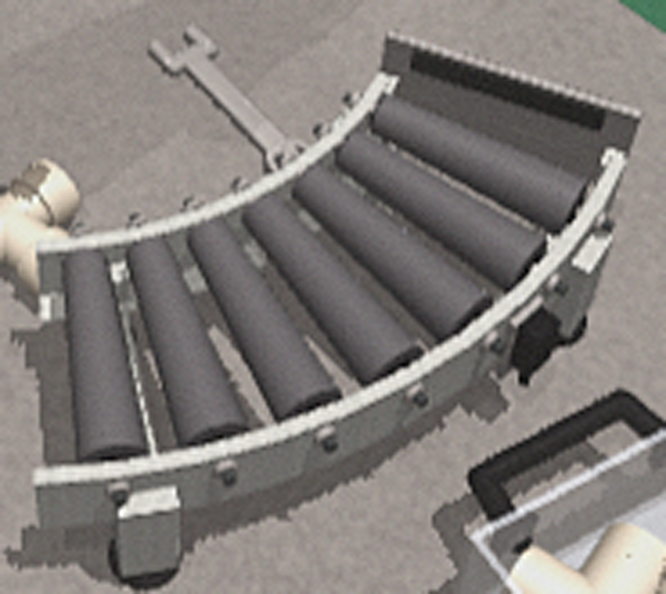

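View pics/t5.png

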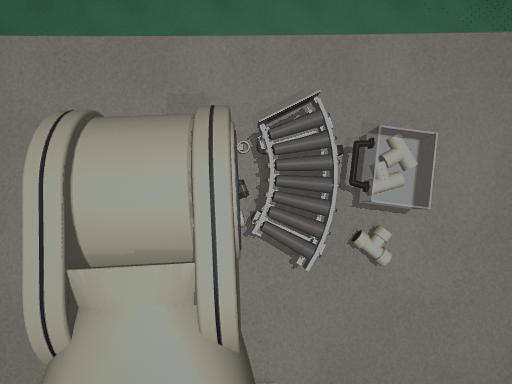

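Request:
{"fn": "move_arm", "kwargs": {
  "commands": "0 0 0 0 1;0 0 0 0 1;0 0 0 0 1;0 0 0 0 1;0 0 0 0 1"
}}

```text
time_s: 10.5
tcp_pos: [0.5485, 0.0917, 0.2529]
tool_rot: [-1.799, -2.575, 0.001]
contact_force: [-0.6, 0.1, 0.1]
gripper_width: -0.0002
```

```bash
python3 - <<'E'
from rig import env
s=env.get_state();print(s["time_s"],s["tcp_pos"],s["contact_force"],abs(s["joint_velocities"]).max())
print(env.finish_job())
E
```

```text
10.5 [0.54854171 0.09170409 0.25285095] [-0.64338116  0.05534315  0.13333181] 0.0047543722275071665
the job is handed in; nothing more can be done
None
```

I ran the shut fingertips along the roller tops from the infeed end to just past the last roller, following the bend. Then I lifted clear and handed the job in at 10.5 s; no verdict was reported.

**Rollers:** In the last side picture, the dark marks that started on top of all seven rollers have turned out of sight. That is well past the 0.3 rad needed, judged from the pictures because roller angles can't be read directly.

**Touch:** At the readings I took, the contact force was mostly 0–7 N. It reached 18 N once, where the fingers met the second roller; after that I raised the hand about 0.3 mm and slowed down. Force was only read at the end of each move and after a few pictures, so a brief higher peak in between would not have shown. I stopped about 10 mm short of the end stop by the measured geometry, so it was not touched.

**Surroundings:** In the last pictures the bin, the outer tee and the wrench look unmoved. The inner tee is partly out of frame or hidden by the arm, but its visible part is where it was. I compared these by eye and did not measure them. The hand finished still, at 0.25 m height, inside the bend and touching nothing.

**Disagreement:** The top and side views placed the bend about 8 mm apart across the rollers. The end stop and the wrist view favoured the side view, so I used that. The 120 mm roller faces left plenty of margin.

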